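# Bring the honing stone to the spindle point

### The arm

A 7-joint arm with a two-finger parallel gripper is mounted at the origin on the work surface. World frame = base frame: x ahead of the robot, y to its left, z up, the work surface at z = 0. Lengths are in m, angles in rad, forces in N, time in s.
With the tool pointing down it reaches from about 0.4 to 0.875 m from the base axis. Payload 19.3 kg.
Tool frame: the origin (TCP) lies at the very end of the fingers, on their centre line; the grasp point (between the pads) lies 19 mm behind it; z points along the fingers, y is the direction in which the jaws open and shut (so a half turn about z gives the same grasp; the last joint's range is limited). The gripper opens to 85 mm and grips with 20 to 120 N. Pads are 22 mm wide; open, the fingers measure 114 mm over their backs; the gripper's body (76 mm by 85 mm) begins 54 mm behind the grasp point. The pads swing forward as they close: fully open they stand 13 mm farther back than shut.
Start: joints at [-1.262, 0.521, -0.036, 1.599, 0.021, 1.021, -0.113], TCP at [0.231, 0.581, 0.231] pointing down, gripper open.
Joint ranges: [-2.91, 2.91], [-0.3, 2.13], [-1.5, 1.42], [0.17, 2.43], [-1.26, 4.41], [0.16, 1.93], [-2.52, 2.52]. Speed limits (rad/s): [1.89, 1.89, 2.39, 2.39, 3.01, 3.01, 3.01].

### API

Orientations are given as [roll, pitch, yaw] about the fixed x, y, z axes, in that order (R = Rz(yaw) Ry(pitch) Rx(roll)).
In Python, from workcell import bot gives the robot as it stands.
- The arm moves only by the tool apply_moves, never from a script. Its argument "commands" is a list of rows, each an object with "travel": the shift along the tool's x, y, z in m, a list of three; "twist": the turn, a rotation vector about the tool's x, y, z in degrees, a list of three; "claw": the finger opening in m, from 0 to 0.0854. A call has 1 to 10 rows; each row is the pose to reach, as a shift and turn from the pose commanded when the call began, along the tool's axes at that moment; what a row does not reach only later rows make up. A row lasts 1/10 s, in which the tool goes at most 50 mm and 8.59 degrees, less where a joint would pass 70% of its speed; a pose out of reach is approached as far as the arm can. A call with a gripper value outside its range is refused whole. The fingers move at their own pace and stop on an object; "force" is the grip in N (left out, the last holds). Time passes only in rows, so rows that repeat a pose let the fingers close. It gives the time, the measured TCP pose, the force and the opening at its end, in the units of the state.
- bot.observe(): the state, without advancing time (a new reading comes with each control period).
- bot.grab_frame(name): name is "scene" or "top"; returns a dict with "frame" (400x640x3 uint8, blue, green, red), "fx", "fy", "cx", "cy" (pixels), "dist" ([k1, k2, p1, p2, k3] as OpenCV has them; the pictures are not rectified), "pose" (4x4, takes a point from camera to world coordinates). Camera axes: x right, y up, looking along -z (the intrinsics and any distortion apply to the point x, -y, -z); pixel columns grow to the right and rows downward; lengths in m; the calibration is good to about 2 mm. A picture is of the moment at which its call begins. There is no depth.
- bot.job_done(): hands the job in, once; it reports no verdict.
The state is a dict: "clock": time; "qpos": joint angles; "qd": joint speeds; "joint_efforts": joint torques, N m; "position": TCP position; "tool_rot": TCP orientation; "force": force on the tool from outside, world axes, zero at the start; "moment": the same for the moment, N m; "grip_width": finger opening in m.
Only numpy, scipy, OpenCV 4.12 (cv2) and the standard library are available. Lean on these libraries where they do the work, as an engineer would, in place of code of your own. Each camera call takes 0.05 s, during which the arm holds its last target.

### The job

Swing the cover flap of the green stone case up until it stands upright and leave it open, draw the brown honing stone up out of its slot (leave the grey stone in the other one), and present it to the bench spindle: hold it upright with a broad face square to the spindle's point, about a centimetre clear of it, the point facing the middle of the width in the lower half of the stone. Finish while still holding the stone there in the gripper, touching nothing else with it. Do not knock the spindle, and leave the oil bottle, collet and V-block where they stand.

Things in the scene. Friction and masses are not known exactly. Their poses are not given: they have to be found in the camera images.
- case: Green steel stone case, fixed to the bench, 160 (its x) x 140 (its y) x 112 mm high, walls 5 mm. Origin at the centre of its underside, z up. Inside, a wooden rack fills the bottom up to 45 mm above the bench, with two slots 54 (x) x 24 (y) mm centred at x = -36 and +36 mm, y = 0, floor 5 mm above the bench; one stone stands in each, its top 105 mm above the bench. Above the rack the inside is free, 150 x 130 mm.
- flap (a joint): Cover flap of the case, hinged along the case's -y rim (hinge axis along the case's x). 0 = shut, grows as the +y edge swings up, 1.57 = upright, 2.1 = stop (leaning outward). Stiff friction hinge: it stays where it is left. About 2.5 N at the tongue swings it. It may start slightly ajar (up to 0.1 rad).
- flap_tab (a point): Grip point on the flap's yellow tongue, on its centre line, 170 mm from the hinge and 4 mm above the flap's hinge plane. The tongue is 18 mm wide (along the case's x) and 8 mm thick, and juts out 50 mm past the flap's free edge, from 142 to 192 mm from the hinge (the case's wall is at 140 mm). Pinched across its width from above, it can pivot between the fingers as the flap swings. Axes as the flap: x along the hinge, y from hinge to tongue, z out of the flap's top face.
- flap_hinge (a point): Middle of the flap's hinge, 112 mm above the bench, at the case's x = 0, y = -70 mm. Axes as the flap.
- stone: Brown honing stone, loose, plain block 50 (its x, width) x 20 (its y, thickness; broad faces look to +y and -y) x 100 mm (its z, standing height), about 0.22 kg. Origin at the centre of its lower end. At the start it stands in one of the case's two slots, under the flap, its axes along the case's.
- grey_stone: Pale grey stone of the same size, loose, standing in the other slot. Leave it there. Origin at the centre of its lower end.
- spindle: Bench spindle head, fixed to the bench. Origin on the bench top straight below its point; the level spindle runs from the point to this body's +y. Steel arbor of 7 mm radius with a 12 mm long cone as its point, stepped nose (radius 20 mm from y = 83, 36 mm from y = 105, 48 mm from y = 133 mm), white housing 130 wide, up to 235 mm high, from y = 185 to 345 mm, then a motor to 425 mm.
- spindle_tip (a point): The spindle's point, 160 mm above the bench. The stone is to be held before it, on the side of the spindle's -y.
- oil_bottle: Small clear oil bottle, red cap, 48 mm across, 110 mm high, loose. Origin at the centre of its underside. Bystander.
- collet: Steel collet standing on the bench, 38 mm across, 56 mm high, loose. Origin at the centre of its underside. Bystander.
- v_block: Dark steel V-block, 50 x 50 x 42 mm, loose. Origin at the centre of its underside. Bystander.
There are look-alikes about, which are no part of the job. Of the things like the case, leave any that is black; of the rest the larger one is meant.

How it is judged:
By the outcome, as a careful person would: the job done as asked, in the order asked, and still so for the second after the job is handed in, while the arm keeps its last pose, push and grip.
It also fails if it takes over 58 s, if anything falls off the work surface, if the arm or the gripper's body presses on something with over 40 N, if the wrist force passes 120 N, or if a joint passes its speed limit or range.

## Working session

There is one attempt and no reset: what is moved stays moved. The work goes in short steps, Python scripts to look and compute and a tool call to move; the robot and the scene stay as the last step left them, time stands still between calls to the robot, and variables do not carry over. Pictures are saved under pics/ and viewed, and the job is handed in when it is done.

Besides the shell and the picture viewer there is one more tool, called after "Emit:" by a JSON object that holds its "api" and its "payload". apply_moves: Moves the arm, as the interface text tells. Its arguments: {"type":"object","properties":{"commands":{"type":"array"},"force":{"type":"number"}},"required":["commands"]}

```bash
ls; mkdir -p pics
python3 - <<'E'
from workcell import bot
import cv2,pickle
print(bot.observe())
for n in("scene","top"):
    f=bot.grab_frame(n); cv2.imwrite(f"pics/{n}0.png",f["frame"]); pickle.dump(f,open(f"{n}0.pkl","wb"))
    print(n,f["fx"],f["fy"],f["cx"],f["cy"],f["dist"],f["pose"])
E
```

```text
pics
{'clock': 0.0, 'qpos': array([-1.26219975,  0.52198844, -0.03631998,  1.59997742,  0.02120283,
        1.02109068, -0.1127955 ]), 'qd': array([-0.00127875, -0.00151955,  0.0007473 ,  0.00042214, -0.00087288,
       -0.0003665 ,  0.00091694]), 'joint_efforts': array([-6.01689571e-04, -9.27120209e+01,  1.98022261e+00, -3.69900799e+01,
        1.78580271e-02,  8.46203242e-03,  2.45391351e-05]), 'position': array([0.23104647, 0.58038305, 0.2307527 ]), 'tool_rot': array([-3.14051695e+00,  8.21479559e-05,  2.76278514e+00]), 'force': array([-0.21416291, -0.48863558,  0.37435256]), 'moment': array([-0.01493201, -0.03284287, -0.01940512]), 'grip_width': 0.08528737518057507}
scene 520.9125981926215 520.9125981926215 323.6070703185553 200.1147035498955 [-0.08279739  0.          0.          0.          0.        ] [[-0.36044671 -0.78036779  0.51098364  1.1379415 ]
 [ 0.93274384 -0.30635001  0.19010153  0.15108559]
 [ 0.00819074  0.54513832  0.83830611  1.0706596 ]
 [ 0.          0.          0.          1.        ]]
top 487.8951474649417 487.8951474649417 306.75899605779114 211.6972725552236 [-0.14992542  0.          0.          0.          0.        ] [[ 0.00558764  0.98820685 -0.15302287  0.35279466]
 [-0.9999754   0.00487287 -0.00504566 -0.06168487]
 [-0.0042405   0.1530473   0.98820977  1.28025351]
 [ 0.          0.          0.          1.        ]]
```

View pics/scene0.png

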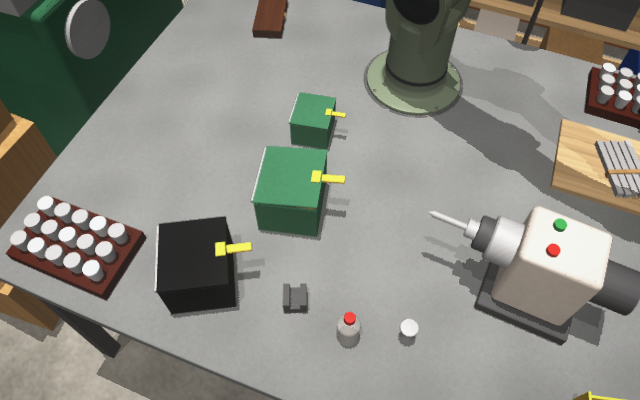

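View pics/top0.png

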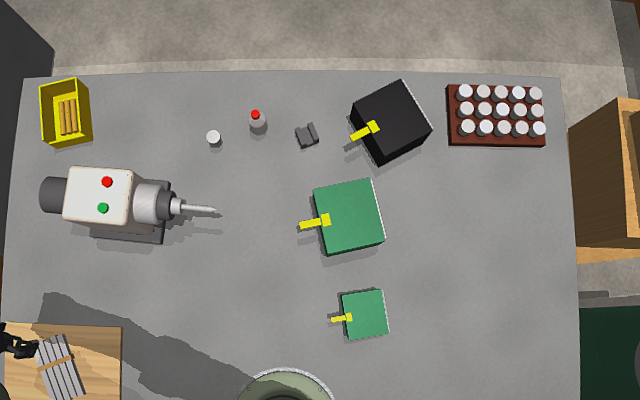

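Scene: target green case at about (290,190), its tongue at (330,179); the smaller green one at (313,118) and the black one are look-alikes. In the top view the target is at (348,217), tongue at (315,223), spindle point at (219,213).

```bash
cat > h.py <<'E'
import numpy as np,cv2,pickle
def ray(f,uv):
    K=np.array([[f["fx"],0,f["cx"]],[0,f["fy"],f["cy"]],[0,0,1]])
    p=cv2.undistortPoints(np.array(uv,float).reshape(-1,1,2),K,np.array(f["dist"],float)).reshape(-1,2)
    d=np.c_[p[:,0],-p[:,1],-np.ones(len(p))]
    P=np.array(f["pose"]); d=d@P[:3,:3].T
    return P[:3,3],d/np.linalg.norm(d,axis=1)[:,None]
def plane(f,uv,z):
    o,d=ray(f,uv); return o+d*((z-o[2])/d[:,2])[:,None]
def tri(f1,u1,f2,u2):
    o1,d1=ray(f1,u1);o2,d2=ray(f2,u2);out=[]
    for a,b in zip(d1,d2):
        s=np.linalg.lstsq(np.c_[a,-b],o2-o1,rcond=None)[0]
        p,q=o1+s[0]*a,o2+s[1]*b; out.append(np.r_[(p+q)/2,np.linalg.norm(p-q)])
    return np.array(out)
def proj(f,X):
    P=np.array(f["pose"]);X=np.atleast_2d(X)
    c=(X-P[:3,3])@P[:3,:3]; c=c*[1,-1,-1]
    K=np.array([[f["fx"],0,f["cx"]],[0,f["fy"],f["cy"]],[0,0,1]])
    return cv2.projectPoints(c,np.zeros(3),np.zeros(3),K,np.array(f["dist"],float))[0].reshape(-1,2)
def crop(f,x0,y0,w,h,s,name):
    cv2.imwrite(name,cv2.resize(f["frame"][y0:y0+h,x0:x0+w],None,fx=s,fy=s,interpolation=cv2.INTER_CUBIC))
E
python3 - <<'E'
from h import *
S=pickle.load(open("scene0.pkl","rb"));T=pickle.load(open("top0.pkl","rb"))
crop(S,240,135,120,110,6,"pics/s_case.png");crop(T,290,170,110,95,6,"pics/t_case.png")
a=S["frame"][190:280,420:520];b=T["frame"][170:260,130:230]
cv2.imwrite("pics/spin.png",np.hstack([cv2.resize(x,None,fx=4,fy=4,interpolation=cv2.INTER_CUBIC) for x in(a,b)]))
for f in(S,T):
    hsv=cv2.cvtColor(f["frame"],cv2.COLOR_BGR2HSV)
    m=cv2.inRange(hsv,(20,150,100),(35,255,255))
    n,l,st,c=cv2.connectedComponentsWithStats(m)
    for i in range(1,n):
        if st[i,4]>40:
            print(st[i],c[i], cv2.minAreaRect(np.argwhere(l==i)[:,::-1].astype(np.float32)))
E
```

```text
[332 111  14   6  44] [337.79545455 114.        ] ((338.3823547363281, 114.47059631347656), (12.611852645874023, 4.123105525970459), 14.03624439239502)
[311 171  10  11  93] [315.87096774 176.13978495] ((315.5, 176.0), (10.0, 9.0), 90.0)
[322 174  23   9 120] [331.49166667 178.43333333] ((332.9873046875, 178.17767333984375), (22.37157440185547, 7.195952415466309), 4.085616588592529)
[215 242  37  15 159] [228.57232704 248.72327044] ((232.4384765625, 247.0077362060547), (13.767854690551758, 36.590248107910156), 82.87498474121094)
[588 392  33   8  99] [598.73737374 397.32323232] ((604.0, 395.5), (32.0, 7.0), 0.0)
[  39   77   54   72 2453] [ 65.75295556 113.64573991] ((64.47945404052734, 112.55479431152344), (68.93492889404297, 50.458065032958984), 83.9909896850586)
[350 120  30  22 258] [365.03100775 130.37209302] ((363.60003662109375, 130.70001220703125), (12.521980285644531, 29.96331024169922), 63.43495178222656)
[321 213  10  14 102] [325.39215686 219.43137255] ((325.3846130371094, 219.42308044433594), (12.355316162109375, 8.04076099395752), 78.69007110595703)
[299 218  22  11 166] [309.75301205 223.10843373] ((309.6153869628906, 223.07693481445312), (7.844644546508789, 21.572772979736328), 78.69007110595703)
[331 313  21   9 124] [341.89516129 317.68548387] ((341.0, 317.0), (8.0, 20.0), 90.0)
```

View pics/s_case.png

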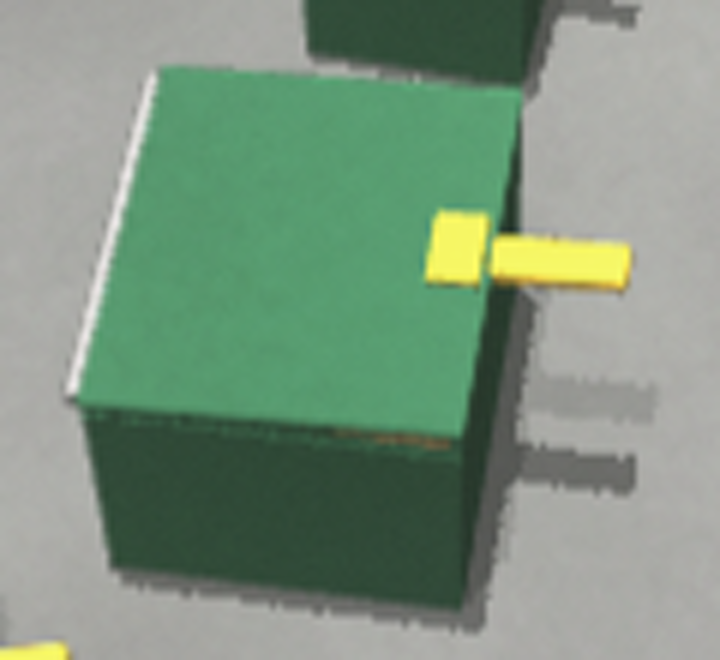

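View pics/t_case.png

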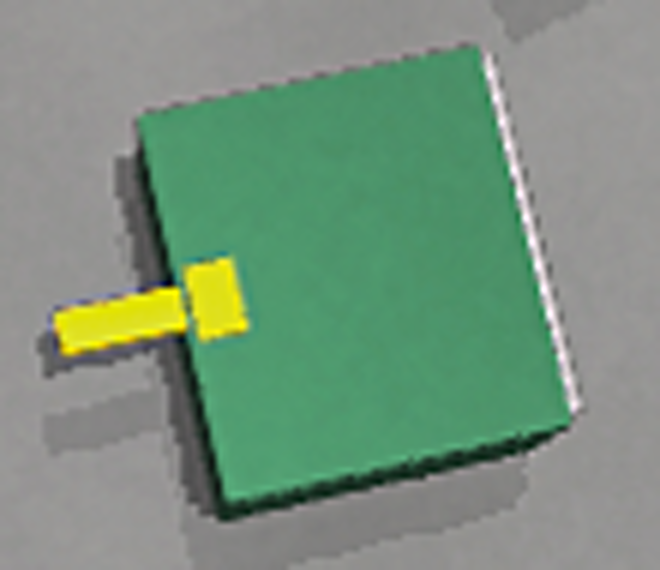

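View pics/spin.png

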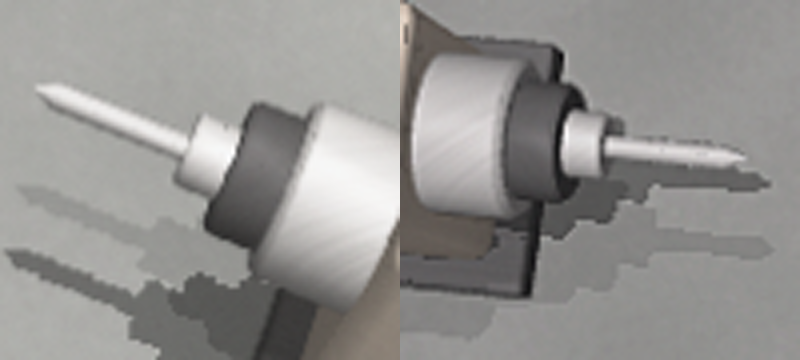

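Run:
```python
from h import *
np.set_printoptions(precision=4,suppress=True)
S=pickle.load(open("scene0.pkl","rb"));T=pickle.load(open("top0.pkl","rb"))
cv=lambda p,x0,y0,s:[x0+(p[0]+.5)/s-.5,y0+(p[1]+.5)/s-.5]
s=[cv(p,240,135,6) for p in[(462,437),(80,402),(158,68),(522,90),(629,282),(631,244),(426,284),(435,210)]]
t=[cv(p,290,170,6) for p in[(140,115),(478,43),(570,425),(225,500),(53,315),(64,354),(184,266),(197,340)]]
s+= [cv(p,420,190,4) for p in[(36,89),(182,146)]]
t+= [cv(p,130,170,4) for p in[(345,157),(208,146)]]
r=tri(S,s,T,t)
for n,x in zip("free+x hinge+x hinge-x free-x tip+x tip-x blk+x blk-x spin arbor".split(),r):print(n,x)
d=r[8]-r[9];print(np.degrees(np.arctan2(d[1],d[0])),d)
for a,b in((0,3),(1,2),(1,0),(2,3)):
    d=r[b]-r[a];print(np.linalg.norm(d[:3]),np.degrees(np.arctan2(d[1],d[0])))
# housing / base candidates
crop(T,30,150,200,105,4,"pics/t_sp.png");crop(S,420,185,220,165,3.6,"pics/s_sp.png")
```

```text
free+x [ 0.5869 -0.07    0.129   0.0006]
hinge+x [ 0.6189 -0.2067  0.121   0.0019]
hinge-x [ 0.4645 -0.2442  0.1172  0.0028]
free-x [ 0.433  -0.105   0.1306  0.0015]
tip+x [ 0.5052 -0.0362  0.1344  0.    ]
tip-x [ 0.4897 -0.0409  0.1356  0.0004]
blk+x [ 0.5285 -0.0969  0.1307  0.0187]
blk-x [ 0.4988 -0.1035  0.1355  0.0219]
spin [0.5316 0.1567 0.1614 0.0006]
arbor [0.5378 0.2367 0.1627 0.0024]
-94.44151075797002 [-0.0062 -0.08   -0.0013 -0.0018]
0.15785890974739222 -167.2067340106499
0.15892539940587136 -166.34451284544053
0.14063516594053224 103.18466716104356
0.14342807455751205 102.77338611955471
```

View pics/t_sp.png

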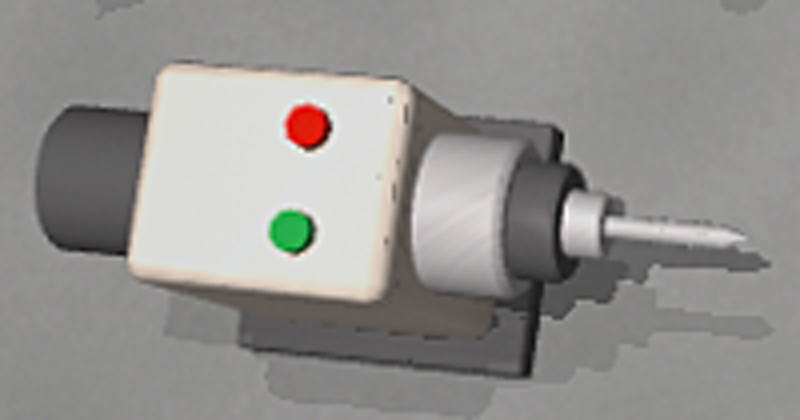

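View pics/s_sp.png

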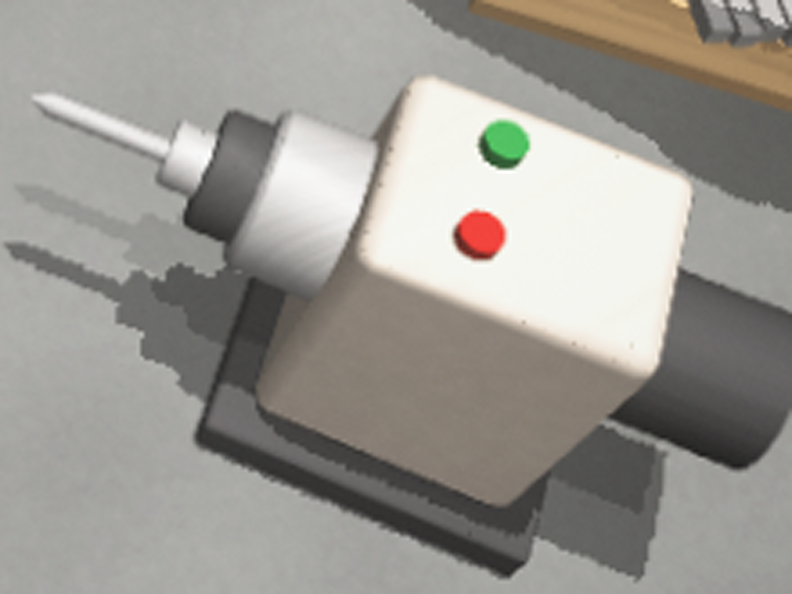

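Run:
```python
from h import *
np.set_printoptions(precision=4,suppress=True)
S=pickle.load(open("scene0.pkl","rb"));T=pickle.load(open("top0.pkl","rb"))
cv=lambda p,x0,y0,s:[x0+(p[0]+.5)/s-.5,y0+(p[1]+.5)/s-.5]
def ed(f,a,b,x0,y0,s,z):
    r=plane(f,[cv(a,x0,y0,s),cv(b,x0,y0,s)],z);d=r[1]-r[0];print(r.ravel(),np.degrees(np.arctan2(d[1],d[0])))
ed(T,(398,79),(178,64),30,150,4,.232)
ed(T,(372,301),(145,282),30,150,4,.232)
ed(S,(385,269),(635,374),420,185,3.6,.232)
ed(S,(440,78),(675,176),420,185,3.6,.232)
ed(T,(520,377),(245,348),30,150,4,.0)
ed(S,(200,440),(510,577),420,185,3.6,.0)
ed(T,(738,241),(608,226),30,150,4,.16)
ed(S,(35,99),(166,149),420,185,3.6,.16)
# masks of green: line fits by minAreaRect
for f,(x,y) in((S,(290,190)),(T,(348,217))):
    hsv=cv2.cvtColor(f["frame"],cv2.COLOR_BGR2HSV)
    m=cv2.inRange(hsv,(60,100,100),(85,255,255))
    n,l,st,c=cv2.connectedComponentsWithStats(m);i=l[y,x]
    cs=max(cv2.findContours((l==i).astype(np.uint8),0,2)[0],key=cv2.contourArea)
    print(st[i],cv2.approxPolyDP(cv2.convexHull(cs),3,True).reshape(-1,2).tolist())
```

```text
[0.6098 0.3452 0.232  0.6197 0.4795 0.232 ] 85.77709707821153
[0.4835 0.352  0.232  0.4931 0.4886 0.232 ] 85.97662103255676
[0.6117 0.3508 0.232  0.6246 0.48   0.232 ] 84.29302419677511
[0.4852 0.3607 0.232  0.5004 0.49   0.232 ] 83.27232992066328
[0.4621 0.3373 0.     0.4794 0.5328 0.    ] 84.9567356139905
[0.6241 0.3178 0.     0.6434 0.512  0.    ] 84.31727069221733
[0.5295 0.1608 0.16   0.5381 0.2387 0.16  ] 83.71748721223503
[0.5307 0.1586 0.16   0.5358 0.237  0.16  ] 86.28191452156774
[ 253  147   74   61 3411] [[267, 147], [326, 150], [316, 207], [253, 201]]
[ 313  178   72   76 3709] [[369, 178], [384, 240], [328, 253], [313, 190]]
```

```bash
cat >> h.py <<'E'
from scipy.spatial.transform import Rotation as Ro
np.set_printoptions(precision=4,suppress=True)
def st():
    from workcell import bot
    s=bot.observe(); return s
def rel(p,yaw,s=None,R=None,base=None):
    """travel mm & twist deg from present pose to world TCP p, pointing down with yaw deg"""
    s=s or st()
    R0=Ro.from_euler("xyz",s["tool_rot"]); p0=s["position"]
    if base is not None:p0,R0=base
    Rt=R or Ro.from_euler("xyz",[np.pi,0,np.radians(yaw)])
    return R0.inv().apply(np.array(p)-p0), (R0.inv()*Rt).as_rotvec(degrees=True)
def show(): 
    s=st(); print(round(s["clock"],2),s["position"],np.degrees(s["tool_rot"]),"F",s["force"],"w",s["grip_width"],"q",s["qpos"])
E
python3 - <<'E'
from h import *
print(*rel([.5024,-.0595,.23],103.1),*rel([.36,.25,.25],125))
E
```

```text
[-0.4887 -0.4942  0.0013] [-0.0511  0.0347 55.1967] [-0.242  -0.2593 -0.0189] [-0.0553  0.0238 33.2967]
```

Emit:
{"api": "apply_moves", "payload": {"commands": [{"travel": [-0.04,-0.04,-0.005],"twist": [0,0,5],"claw": 0.085},{"travel": [-0.08,-0.08,-0.01],"twist": [0,0,10],"claw": 0.085},{"travel": [-0.12,-0.12,-0.02],"twist": [0,0,15],"claw": 0.085},{"travel": [-0.16,-0.165,-0.02],"twist": [0,0,20],"claw": 0.085},{"travel": [-0.2,-0.21,-0.02],"twist": [0,0,25],"claw": 0.085},{"travel": [-0.242,-0.259,-0.02],"twist": [0,0,33],"claw": 0.085},{"travel": [-0.242,-0.259,-0.02],"twist": [0,0,33],"claw": 0.085},{"travel": [-0.242,-0.259,-0.02],"twist": [0,0,33],"claw": 0.085}]}}

```text
clock: 0.9
position: [0.3615, 0.2455, 0.2515]
tool_rot: [-3.141, 0.001, 2.181]
force: [-0.0, 1.5, 0.7]
grip_width: 0.0851
```

Run:
```python
from h import *
show();print(*rel([.5024,-.0595,.2],103.1))
```

```text
0.9 [0.3615 0.2455 0.2515] [-179.9743    0.0537  124.942 ] F [-0.0453  1.5307  0.7176] w 0.08512207667944256 q [-0.8985  0.196   0.1921  2.051  -0.0464  0.8992 -0.0712]
[-0.3307 -0.0592  0.0518] [-0.0152  0.0579 21.842 ]
```

Emit:
{"api": "apply_moves", "payload": {"commands": [{"travel": [-0.33,-0.059,0.03],"twist": [0,0,21.8],"claw": 0.085},{"travel": [-0.33,-0.059,0.03],"twist": [0,0,21.8],"claw": 0.085},{"travel": [-0.33,-0.059,0.03],"twist": [0,0,21.8],"claw": 0.085},{"travel": [-0.33,-0.059,0.04],"twist": [0,0,21.8],"claw": 0.085},{"travel": [-0.33,-0.059,0.05],"twist": [0,0,21.8],"claw": 0.085},{"travel": [-0.33,-0.059,0.05],"twist": [0,0,21.8],"claw": 0.07},{"travel": [-0.33,-0.059,0.052],"twist": [0,0,21.8],"claw": 0.06},{"travel": [-0.33,-0.059,0.052],"twist": [0,0,21.8],"claw": 0.06},{"travel": [-0.33,-0.059,0.052],"twist": [0,0,21.8],"claw": 0.06}]}}

```text
clock: 1.8
position: [0.5025, -0.0534, 0.1987]
tool_rot: [-3.14, -0.0, 1.805]
force: [-0.2, 0.4, -0.6]
grip_width: 0.0599
```

Run:
```python
from h import *
from workcell import bot
show();print(*rel([.5024,-.0595,.110],103.1))
for n in("scene","top"):
    f=bot.grab_frame(n);pickle.dump(f,open(n+"1.pkl","wb"));cv2.imwrite(f"pics/{n}1.png",f["frame"])
```

```text
1.8 [ 0.5025 -0.0534  0.1987] [-179.925    -0.0049  103.4081] F [-0.1859  0.3533 -0.6093] w 0.05992525854604706 q [-0.3118  0.4005  0.392   1.9595 -0.2046  0.821   0.4267]
[-0.0059 -0.0014  0.0887] [-0.075  -0.0047  0.3081]
```

View pics/scene1.png

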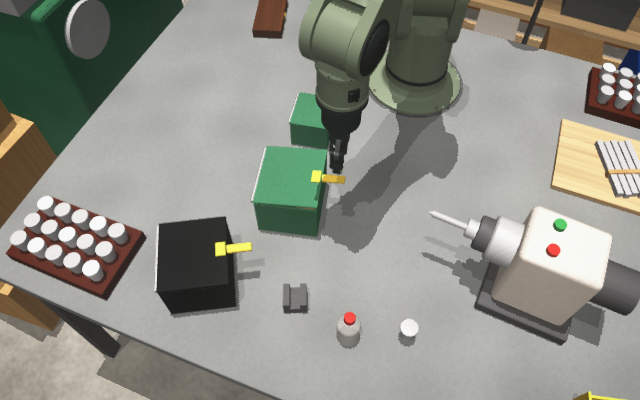

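The gripper at (337,155) is above the tongue (330,178), jaws along the case's x. I'll descend next.

Emit:
{"api": "apply_moves", "payload": {"commands": [{"travel": [0.0,-0.001,0.03],"twist": [0,0,0],"claw": 0.06},{"travel": [0.0,-0.001,0.06],"twist": [0,0,0],"claw": 0.06},{"travel": [0.0,-0.001,0.08],"twist": [0,0,0],"claw": 0.05},{"travel": [0.0,-0.001,0.088],"twist": [0,0,0],"claw": 0.045},{"travel": [0.0,-0.001,0.088],"twist": [0,0,0],"claw": 0.04},{"travel": [0.0,-0.001,0.088],"twist": [0,0,0],"claw": 0.04}]}}

```text
clock: 2.5
position: [0.5022, -0.0527, 0.1122]
tool_rot: [3.141, 0.0, 1.807]
force: [-0.1, 0.6, -0.6]
grip_width: 0.0401
```

Run:
```python
from h import *
from workcell import bot
show();print(*rel([.5024,-.0595,.110],103.1))
f=bot.grab_frame("scene");g=bot.grab_frame("top")
a=f["frame"][90:230,260:400];b=g["frame"][150:290,260:400]
cv2.imwrite("pics/c2.png",np.hstack([cv2.resize(x,(400,400),interpolation=cv2.INTER_CUBIC) for x in(a,b)]))
show()
```

```text
2.5 [ 0.5022 -0.0527  0.1122] [179.9377   0.0068 103.5324] F [-0.1124  0.6348 -0.6116] w 0.04011375353485368 q [-0.255   0.5343  0.325   2.0288 -0.284   0.6199  0.4965]
[-0.0066 -0.0014  0.0022] [0.0623 0.0066 0.4324]
2.6 [ 0.5023 -0.0529  0.1124] [179.9045   0.0137 103.515 ] F [-0.3556  0.4562  0.7454] w 0.03957120366237275 q [-0.2547  0.534   0.3251  2.0288 -0.2841  0.6195  0.4967]
```

View pics/c2.png

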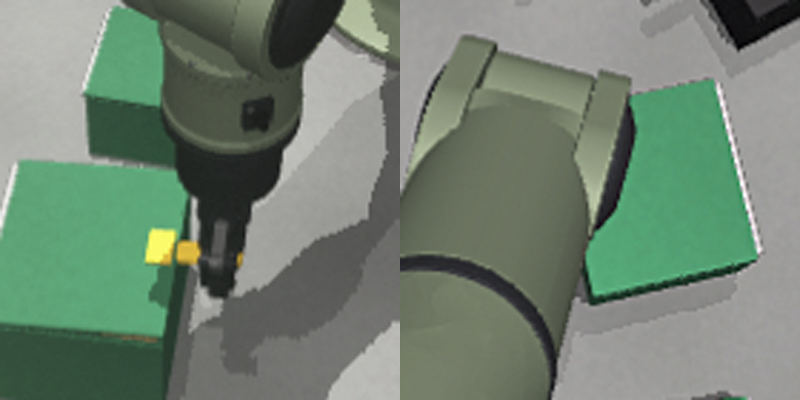

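Emit:
{"api": "apply_moves", "payload": {"commands": [{"travel": [-0.006,-0.001,0.002],"twist": [0,0,0],"claw": 0.03},{"travel": [-0.006,-0.001,0.002],"twist": [0,0,0],"claw": 0.01},{"travel": [-0.006,-0.001,0.002],"twist": [0,0,0],"claw": 0.01},{"travel": [-0.006,-0.001,0.002],"twist": [0,0,0],"claw": 0.01}], "force": 25}}

```text
clock: 3.0
position: [0.5013, -0.0603, 0.1093]
tool_rot: [-3.14, 0.0, 1.805]
force: [-4.8, -6.2, 0.5]
grip_width: 0.0176
```

```bash
cat > arc.py <<'E'
from h import *
show()
s=st()
H=np.array([.5408,-.2243,.112]);ey=np.array([-.2267,.974,0])
# grip point now
P=s["position"]+np.array([0,0,.019]); v=P-H; y=v@ey; r=np.hypot(y,v[2]); a0=np.arctan2(v[2],y); print("r",r,"a",a0)
R0=Ro.from_euler("xyz",s["tool_rot"])
for a in np.arange(a0,1.6,.15):
    d=ey*r*(np.cos(a)-np.cos(a0))+np.array([0,0,r*(np.sin(a)-np.sin(a0))])
    print(round(a,2),R0.inv().apply(d))
E
python3 arc.py
```

```text
3.0 [ 0.5013 -0.0603  0.1093] [-179.915     0.0219  103.421 ] F [-4.7848 -6.1616  0.467 ] w 0.017581146141122994 q [-0.2387  0.5403  0.3231  2.0286 -0.285   0.6164  0.51  ]
r 0.16949764058935976 a 0.09609147926755009
0.1 [0. 0. 0.]
0.25 [-0.0043 -0.0001 -0.025 ]
0.4 [-0.0124 -0.0001 -0.0491]
0.55 [-0.0239 -0.0002 -0.0718]
0.7 [-0.0387 -0.0004 -0.0924]
0.85 [-0.0564 -0.0005 -0.1106]
1.0 [-0.0766 -0.0006 -0.126 ]
1.15 [-0.0989 -0.0008 -0.1381]
1.3 [-0.1228 -0.0009 -0.1468]
1.45 [-0.1477 -0.001  -0.1519]
1.6 [-0.1731 -0.0012 -0.1531]
```

Emit:
{"api": "apply_moves", "payload": {"commands": [{"travel": [-0.002,0,-0.013],"twist": [0,0,0],"claw": 0.01},{"travel": [-0.004,0,-0.025],"twist": [0,0,0],"claw": 0.01},{"travel": [-0.008,0,-0.037],"twist": [0,0,0],"claw": 0.01},{"travel": [-0.0124,0,-0.049],"twist": [0,0,0],"claw": 0.01},{"travel": [-0.018,0,-0.061],"twist": [0,0,0],"claw": 0.01},{"travel": [-0.024,0,-0.072],"twist": [0,0,0],"claw": 0.01},{"travel": [-0.031,0,-0.0825],"twist": [0,0,0],"claw": 0.01},{"travel": [-0.0387,0,-0.0924],"twist": [0,0,0],"claw": 0.01},{"travel": [-0.0387,0,-0.0924],"twist": [0,0,0],"claw": 0.01}], "force": 25}}

```text
clock: 3.9
position: [0.5101, -0.0979, 0.2027]
tool_rot: [-3.14, -0.001, 1.805]
force: [-8.9, -0.4, 0.7]
grip_width: 0.0173
```

```bash
python3 arc.py
python3 - <<'E'
from h import *
from workcell import bot
f=bot.grab_frame("scene")
cv2.imwrite("pics/s3.png",cv2.resize(f["frame"][60:260,220:420],(600,600),interpolation=cv2.INTER_CUBIC))
E
```

```text
3.9 [ 0.5101 -0.0979  0.2027] [-179.9146   -0.0437  103.396 ] F [-8.8883 -0.3658  0.652 ] w 0.017345257516451388 q [-0.2234  0.4177  0.3961  1.9209 -0.2111  0.8449  0.5171]
r 0.17016708747932074 a 0.7003523320916883
0.7 [0. 0. 0.]
0.85 [-0.0178 -0.0001 -0.0182]
1.0 [-0.0382 -0.0002 -0.0336]
1.15 [-0.0606 -0.0004 -0.0457]
1.3 [-0.0846 -0.0005 -0.0544]
1.45 [-0.1096 -0.0007 -0.0593]
```

View pics/s3.png

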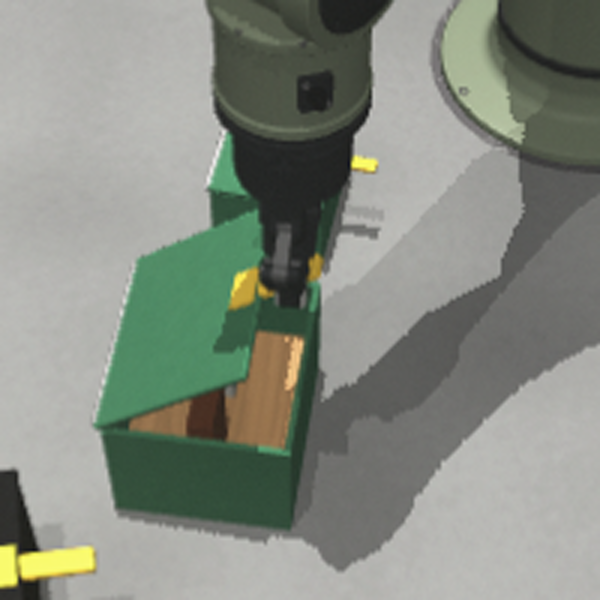

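The flap is about 40° up and the brown stone shows in the +x slot, near (205,410) in the crop. I'll continue the arc.

Emit:
{"api": "apply_moves", "payload": {"commands": [{"travel": [-0.009,-0.001,-0.0093],"twist": [0,0,0],"claw": 0.01},{"travel": [-0.018,-0.002,-0.0182],"twist": [0,0,0],"claw": 0.01},{"travel": [-0.028,-0.002,-0.0263],"twist": [0,0,0],"claw": 0.01},{"travel": [-0.0382,-0.002,-0.0336],"twist": [0,0,0],"claw": 0.01},{"travel": [-0.049,-0.002,-0.04],"twist": [0,0,0],"claw": 0.01},{"travel": [-0.0606,-0.002,-0.0457],"twist": [0,0,0],"claw": 0.01},{"travel": [-0.0724,-0.002,-0.0504],"twist": [0,0,0],"claw": 0.01},{"travel": [-0.0846,-0.002,-0.0544],"twist": [0,0,0],"claw": 0.01},{"travel": [-0.097,-0.002,-0.0573],"twist": [0,0,0],"claw": 0.01},{"travel": [-0.1096,-0.002,-0.0593],"twist": [0,0,0],"claw": 0.01}], "force": 25}}

```text
clock: 4.95
position: [0.5348, -0.205, 0.2613]
tool_rot: [-3.141, -0.0, 1.806]
force: [-0.8, 3.6, 1.2]
grip_width: 0.0174
```

```bash
sed -i 's/1.6,.15/1.75,.05/' arc.py; python3 arc.py
```

```text
4.95 [ 0.5348 -0.205   0.2613] [-179.9752   -0.0073  103.483 ] F [-0.8375  3.5647  1.2309] w 0.017433403809631428 q [-0.0465  0.4368  0.4318  1.7236 -0.2082  1.0271  0.6933]
r 0.16948403695286418 a 1.451670606943991
1.45 [0. 0. 0.]
1.5 [-0.0084 -0.0001 -0.0008]
1.55 [-0.0169 -0.0001 -0.0012]
1.6 [-0.0254 -0.0002 -0.0011]
1.65 [-0.0338 -0.0002 -0.0007]
1.7 [-0.0423 -0.0003  0.0002]
```

Emit:
{"api": "apply_moves", "payload": {"commands": [{"travel": [-0.0084,0,-0.0008],"twist": [0,0,0],"claw": 0.01},{"travel": [-0.0168,0,-0.0012],"twist": [0,0,0],"claw": 0.01},{"travel": [-0.0245,0,-0.0011],"twist": [0,0,0],"claw": 0.01},{"travel": [-0.025,0,-0.0011],"twist": [0,0,0],"claw": 0.01},{"travel": [-0.025,0,-0.0011],"twist": [0,0,0],"claw": 0.01}], "force": 25}}

```text
clock: 5.45
position: [0.5404, -0.2291, 0.2622]
tool_rot: [-3.141, 0.001, 1.806]
force: [-4.3, -0.8, 3.7]
grip_width: 0.0177
```

```bash
python3 arc.py
python3 - <<'E'
from h import *
from workcell import bot
f=bot.grab_frame("scene");pickle.dump(f,open("scene4.pkl","wb"))
cv2.imwrite("pics/s4.png",cv2.resize(f["frame"][60:260,220:420],(600,600),interpolation=cv2.INTER_CUBIC))
E
```

```text
5.45 [ 0.5404 -0.2291  0.2622] [-179.9778    0.0511  103.4496] F [-4.2933 -0.7927  3.7058] w 0.017675566439004132 q [-0.0042  0.4605  0.4332  1.6857 -0.2166  1.0429  0.7336]
r 0.16921504313633287 a 1.5980840496496282
1.6 [0. 0. 0.]
1.65 [-0.0084 -0.0001  0.0004]
1.7 [-0.0169 -0.0001  0.0013]
1.75 [-0.0252 -0.0002  0.0026]
```

View pics/s4.png

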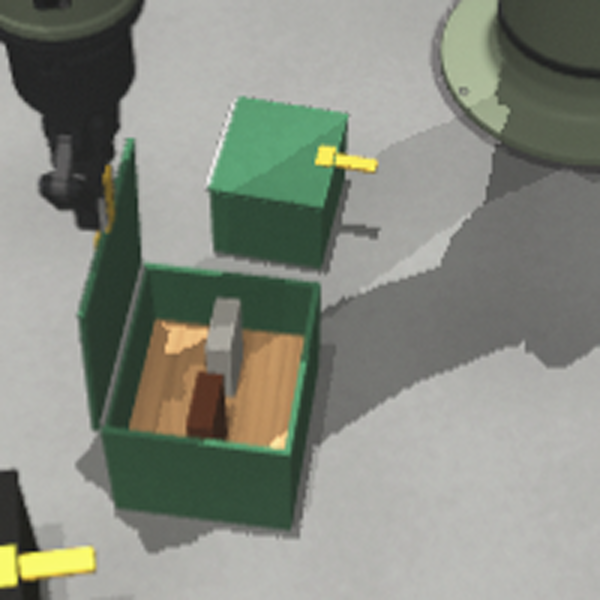

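The flap stands upright, with the tongue in the fingers at (100,200) in the crop. The brown stone is at (207,400) and the grey at (225,340). I'll release and rise.

Emit:
{"api": "apply_moves", "payload": {"commands": [{"travel": [0,0,0],"twist": [0,0,0],"claw": 0.05},{"travel": [0,0,0],"twist": [0,0,0],"claw": 0.05},{"travel": [0,0,0],"twist": [0,0,0],"claw": 0.05},{"travel": [0,0,-0.03],"twist": [0,0,0],"claw": 0.05},{"travel": [0,0,-0.065],"twist": [0,0,0],"claw": 0.05},{"travel": [0,0,-0.08],"twist": [0,0,0],"claw": 0.05},{"travel": [0,0,-0.08],"twist": [0,0,0],"claw": 0.05}]}}

```text
clock: 6.2
position: [0.5414, -0.2285, 0.3442]
tool_rot: [3.138, 0.002, 1.806]
force: [-0.3, 0.1, -1.4]
grip_width: 0.0498
```

Run:
```python
from h import *
from workcell import bot
show();print(*rel([.5601,-.1479,.35],193.1), *rel([.50,0.05,.36],193.1))
f=bot.grab_frame("scene");pickle.dump(f,open("scene5.pkl","wb"))
g=bot.grab_frame("top");pickle.dump(g,open("top5.pkl","wb"))
a=f["frame"][90:230,230:370];b=g["frame"][150:290,280:420]
cv2.imwrite("pics/c5.png",np.hstack([cv2.resize(x,(400,400),interpolation=cv2.INTER_CUBIC) for x in(a,b)]))
```

```text
6.2 [ 0.5414 -0.2285  0.3442] [179.8147   0.0967 103.5041] F [-0.2946  0.1091 -1.3938] w 0.04984651008783383 q [-0.025   0.3902  0.459   1.5732 -0.1813  1.2168  0.7022]
[ 0.074   0.037  -0.0058] [  0.0703   0.2211 -89.5957] [ 0.2804  0.0248 -0.0162] [  0.0703   0.2211 -89.5957]
```

View pics/c5.png

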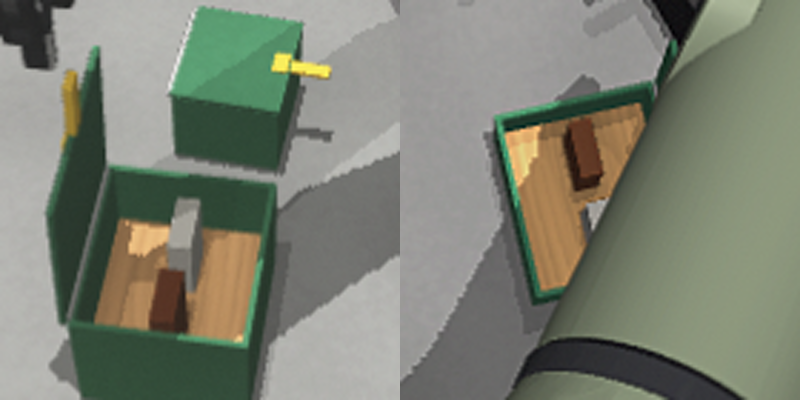

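The flap has stayed up and the brown stone is visible in both views. I'll zoom in to measure its top.

Run:
```python
from h import *
S=pickle.load(open("scene5.pkl","rb"));T=pickle.load(open("top5.pkl","rb"))
a=S["frame"][180:220,270:310];b=T["frame"][185:225,330:370]
cv2.imwrite("pics/c6.png",np.hstack([cv2.resize(x,(400,400),interpolation=cv2.INTER_CUBIC) for x in(a,b)]))
# predicted top corners
c=np.array([.5601,-.1479,.105]);ex=np.array([.974,.2267,0]);ey=np.array([-.2267,.974,0])
X=[c+ex*a*.025+ey*b*.01 for a,b in((1,1),(1,-1),(-1,-1),(-1,1))]
print((proj(S,X)-[270,180]+.5)*10-.5);print((proj(T,X)-[330,185]+.5)*10-.5)
```

```text
[[213.3797 232.187 ]
 [124.0879 221.1391]
 [164.5718  37.1319]
 [251.8668  47.6735]]
[[ 86.1899  82.0919]
 [165.3282  64.4043]
 [213.1484 260.5182]
 [133.5529 278.4949]]
```

View pics/c6.png

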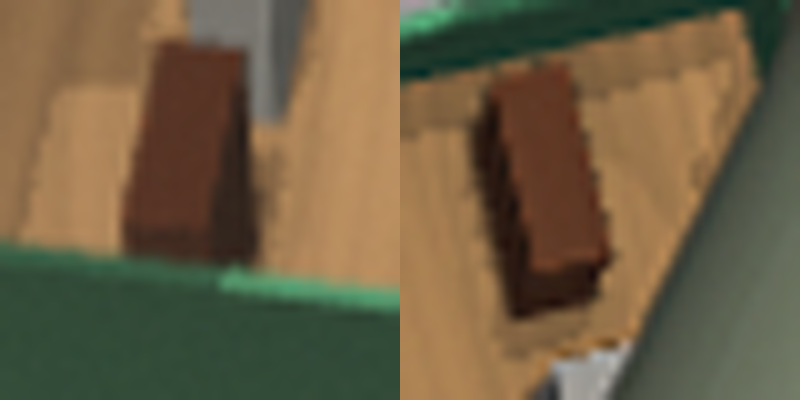

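Emit:
{"api": "apply_moves", "payload": {"commands": [{"travel": [0.038,0.019,-0.006],"twist": [0,0,-45],"claw": 0.045},{"travel": [0.074,0.038,-0.006],"twist": [0,0,-89.6],"claw": 0.045},{"travel": [0.074,0.038,-0.006],"twist": [0,0,-89.6],"claw": 0.045},{"travel": [0.074,0.038,-0.006],"twist": [0,0,-89.6],"claw": 0.045},{"travel": [0.074,0.038,-0.006],"twist": [0,0,-89.6],"claw": 0.045},{"travel": [0.074,0.038,-0.006],"twist": [0,0,-89.6],"claw": 0.045},{"travel": [0.074,0.038,-0.006],"twist": [0,0,-89.6],"claw": 0.045},{"travel": [0.074,0.038,-0.006],"twist": [0,0,-89.6],"claw": 0.045},{"travel": [0.074,0.038,-0.006],"twist": [0,0,-89.6],"claw": 0.045},{"travel": [0.074,0.038,-0.006],"twist": [0,0,-89.6],"claw": 0.045}]}}

```text
clock: 7.3
position: [0.56, -0.1471, 0.3467]
tool_rot: [3.141, -0.002, -2.97]
force: [1.0, 0.4, -0.2]
grip_width: 0.045
```

Emit:
{"api": "apply_moves", "payload": {"commands": [{"travel": [0,0,0],"twist": [0,0,-2],"claw": 0.045},{"travel": [0,0,0],"twist": [0,0,-2],"claw": 0.045}]}}

```text
clock: 7.5
position: [0.56, -0.1472, 0.3469]
tool_rot: [3.141, -0.002, -2.941]
force: [0.4, -0.5, -0.3]
grip_width: 0.0448
```

Run:
```python
from h import *
show();print(*rel([.561,-.1485,.15],193.1))
```

```text
7.5 [ 0.56   -0.1472  0.3469] [ 179.9542   -0.0897 -168.5299] F [ 0.4355 -0.487  -0.2687] w 0.044797420940590374 q [ 0.0635  0.3502  0.1255  1.5747 -0.0459  1.2213  1.9683]
[-0.001  -0.0016  0.1969] [ 0.0471 -0.0891 -1.6299]
```

Emit:
{"api": "apply_moves", "payload": {"commands": [{"travel": [-0.001,-0.0015,0.04],"twist": [0,0,-1.5],"claw": 0.045},{"travel": [-0.001,-0.0015,0.08],"twist": [0,0,-1.5],"claw": 0.045},{"travel": [-0.001,-0.0015,0.12],"twist": [0,0,-1.5],"claw": 0.045},{"travel": [-0.001,-0.0015,0.16],"twist": [0,0,-1.5],"claw": 0.045},{"travel": [-0.001,-0.0015,0.19],"twist": [0,0,-1.5],"claw": 0.045},{"travel": [-0.001,-0.0015,0.21],"twist": [0,0,-1.5],"claw": 0.045},{"travel": [-0.001,-0.0015,0.21],"twist": [0,0,-1.5],"claw": 0.045},{"travel": [-0.001,-0.0015,0.21],"twist": [0,0,-1.5],"claw": 0.045}]}}

```text
clock: 8.3
position: [0.5615, -0.1486, 0.1382]
tool_rot: [3.141, -0.001, -2.917]
force: [0.0, -0.1, -0.7]
grip_width: 0.0452
```

Run:
```python
from h import *
from workcell import bot
show();print(*rel([.561,-.1485,.069],193.1))
f=bot.grab_frame("scene")
g=bot.grab_frame("top")
a=f["frame"][90:230,230:370];b=g["frame"][150:290,280:420]
cv2.imwrite("pics/c7.png",np.hstack([cv2.resize(x,(400,400),interpolation=cv2.INTER_CUBIC) for x in(a,b)]))
```

```text
8.3 [ 0.5615 -0.1486  0.1382] [ 179.9942   -0.0397 -167.1141] F [ 0.0155 -0.086  -0.7125] w 0.04523134093138203 q [ 0.0931  0.5694  0.0899  1.8057 -0.0694  0.7702  2.0145]
[0.0004 0.0002 0.0692] [ 0.0059 -0.0397 -0.2141]
```

View pics/c7.png

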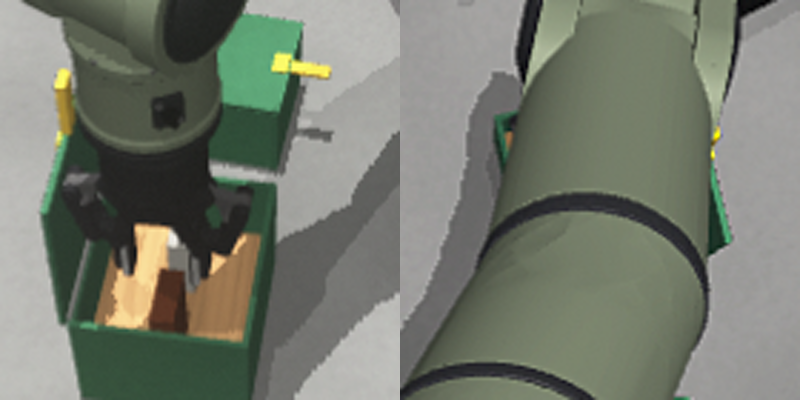

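The fingers straddle the brown stone (170,300) with a clear gap to the flap. I'll descend with a slightly narrower opening, then grip.

Emit:
{"api": "apply_moves", "payload": {"commands": [{"travel": [0,0,0.015],"twist": [0,0,0],"claw": 0.038},{"travel": [0,0,0.03],"twist": [0,0,0],"claw": 0.038},{"travel": [0,0,0.045],"twist": [0,0,0],"claw": 0.038},{"travel": [0,0,0.06],"twist": [0,0,0],"claw": 0.038},{"travel": [0,0,0.069],"twist": [0,0,0],"claw": 0.038},{"travel": [0,0,0.069],"twist": [0,0,0],"claw": 0.038},{"travel": [0,0,0.069],"twist": [0,0,0],"claw": 0.038}]}}

```text
clock: 9.1
position: [0.5618, -0.1487, 0.0693]
tool_rot: [-3.141, 0.0, -2.916]
force: [0.3, -0.0, -0.0]
grip_width: 0.0378
```

Run:
```python
from h import *
show();print(*rel([.561,-.1485,.069],193.1))
```

```text
9.1 [ 0.5618 -0.1487  0.0693] [-179.9945    0.0036 -167.0709] F [ 0.3005 -0.0212 -0.0006] w 0.03775271626997519 q [ 0.1047  0.6719  0.0744  1.8406 -0.0783  0.6318  2.0226]
[0.0007 0.0004 0.0003] [-0.0055  0.0036 -0.1709]
```

Emit:
{"api": "apply_moves", "payload": {"commands": [{"travel": [0,0,0],"twist": [0,0,0],"claw": 0.01},{"travel": [0,0,0],"twist": [0,0,0],"claw": 0.01},{"travel": [0,0,0],"twist": [0,0,0],"claw": 0.01},{"travel": [0,0,0],"twist": [0,0,0],"claw": 0.01}], "force": 60}}

```text
clock: 9.5
position: [0.5621, -0.1488, 0.0698]
tool_rot: [-3.141, 0.001, -2.916]
force: [-1.3, -0.7, 6.5]
grip_width: 0.0193
```

Run:
```python
from h import *
show()
```

```text
9.5 [ 0.5621 -0.1488  0.0698] [-179.9672    0.0657 -167.0664] F [-1.3161 -0.6828  6.4766] w 0.019281620864316958 q [ 0.1047  0.671   0.0745  1.8405 -0.0783  0.6316  2.0227]
```

Emit:
{"api": "apply_moves", "payload": {"commands": [{"travel": [0,0,-0.01],"twist": [0,0,0],"claw": 0.01},{"travel": [0,0,-0.025],"twist": [0,0,0],"claw": 0.01},{"travel": [0,0,-0.045],"twist": [0,0,0],"claw": 0.01},{"travel": [0,0,-0.07],"twist": [0,0,0],"claw": 0.01},{"travel": [0,0,-0.095],"twist": [0,0,0],"claw": 0.01},{"travel": [0,0,-0.12],"twist": [0,0,0],"claw": 0.01},{"travel": [0,0,-0.145],"twist": [0,0,0],"claw": 0.01},{"travel": [0,0,-0.16],"twist": [0,0,0],"claw": 0.01},{"travel": [0,0,-0.16],"twist": [0,0,0],"claw": 0.01},{"travel": [0,0,-0.16],"twist": [0,0,0],"claw": 0.01}], "force": 60}}

```text
clock: 10.5
position: [0.5614, -0.1485, 0.2293]
tool_rot: [-3.141, 0.0, -2.916]
force: [-0.8, 0.3, -3.7]
grip_width: 0.0195
```

Run:
```python
from h import *
from workcell import bot
show()
f=bot.grab_frame("scene");pickle.dump(f,open("scene8.pkl","wb"))
g=bot.grab_frame("top")
a=f["frame"][60:240,210:390];b=g["frame"][110:290,240:420]
cv2.imwrite("pics/c8.png",np.hstack([cv2.resize(x,(400,400),interpolation=cv2.INTER_CUBIC) for x in(a,b)]))
# target: point tip, spindle yaw -5; standoff pose far (60mm clear)
tip=np.array([.5305,.1575,.160]);y=np.array([np.sin(np.radians(5)),np.cos(np.radians(5)),0])
for c in(.1,.05,.01):
    p=tip-y*(c+.01); p[2]=.160-.027+.0648; print(c,p,*rel(p,175))
p[2]=.23;print(rel(tip-y*.13+[0,0,.07],175))
```

```text
10.5 [ 0.5614 -0.1485  0.2293] [-179.994     0.0226 -167.0582] F [-0.8331  0.3096 -3.7073] w 0.019494457565868324 q [ 0.0795  0.455   0.1074  1.7279 -0.0575  0.9613  2.0057]
0.1 [0.5209 0.0479 0.1978] [-0.0048  0.2004  0.0307] [ 0.0144 -0.0701 17.9428]
0.05 [0.5253 0.0977 0.1978] [-0.0202  0.248   0.0307] [ 0.0144 -0.0701 17.9428]
0.01 [0.5288 0.1376 0.1978] [-0.0326  0.286   0.0307] [ 0.0144 -0.0701 17.9428]
(array([ 0.0014,  0.1814, -0.0015]), array([ 0.0144, -0.0701, 17.9428]))
```

View pics/c8.png

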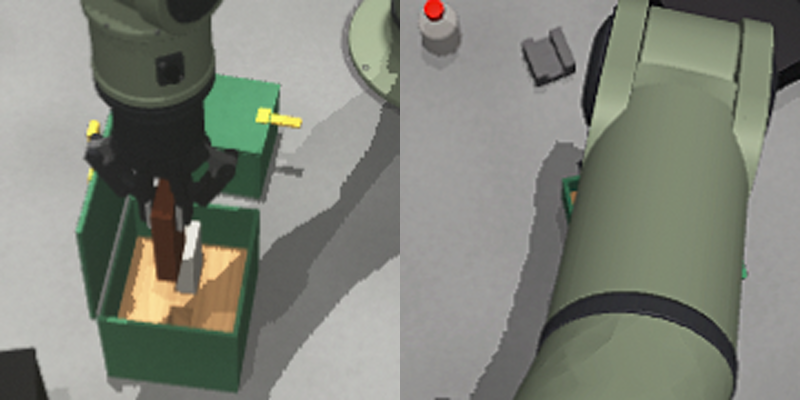

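The brown stone is out, held at (168,235) in the crop, with the grey still in its slot (188,260) and the flap upright. I'll move to a 100 mm standoff.

Emit:
{"api": "apply_moves", "payload": {"commands": [{"travel": [0,0.025,0],"twist": [0,0,2],"claw": 0.01},{"travel": [0,0.055,0],"twist": [0,0,5],"claw": 0.01},{"travel": [-0.001,0.085,0],"twist": [0,0,8],"claw": 0.01},{"travel": [-0.002,0.115,0.01],"twist": [0,0,11],"claw": 0.01},{"travel": [-0.003,0.145,0.02],"twist": [0,0,14],"claw": 0.01},{"travel": [-0.004,0.175,0.03],"twist": [0,0,16],"claw": 0.01},{"travel": [-0.005,0.19,0.03],"twist": [0,0,18],"claw": 0.01},{"travel": [-0.005,0.2,0.03],"twist": [0,0,18],"claw": 0.01},{"travel": [-0.005,0.2,0.03],"twist": [0,0,18],"claw": 0.01},{"travel": [-0.005,0.2,0.03],"twist": [0,0,18],"claw": 0.01}]}}

```text
clock: 11.6
position: [0.5218, 0.0466, 0.199]
tool_rot: [-3.141, 0.0, 3.053]
force: [0.6, -1.1, -2.7]
grip_width: 0.019
```

Run:
```python
from h import *
from workcell import bot
f=bot.grab_frame("scene");pickle.dump(f,open("scene9.pkl","wb"))
g=bot.grab_frame("top");pickle.dump(g,open("top9.pkl","wb"))
show()
a=f["frame"][110:290,330:510];b=g["frame"][110:290,150:330]
cv2.imwrite("pics/c9.png",np.hstack([cv2.resize(x,(400,400),interpolation=cv2.INTER_CUBIC) for x in(a,b)]))
crop(f,340,160,130,100,6,"pics/s9.png")
```

```text
11.7 [0.5219 0.0463 0.1991] [-179.9808    0.01    174.8845] F [-0.2085 -1.0188 -2.5757] w 0.01968868685416297 q [-0.3031  0.4052  0.1329  1.9048 -0.07    0.8359  1.3477]
```

View pics/c9.png

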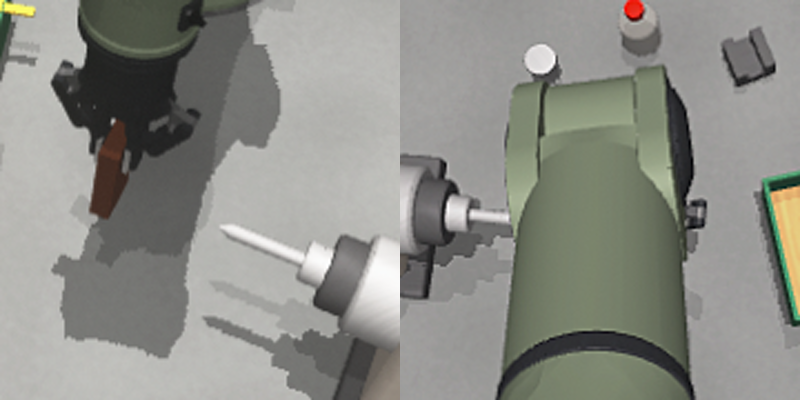

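View pics/s9.png

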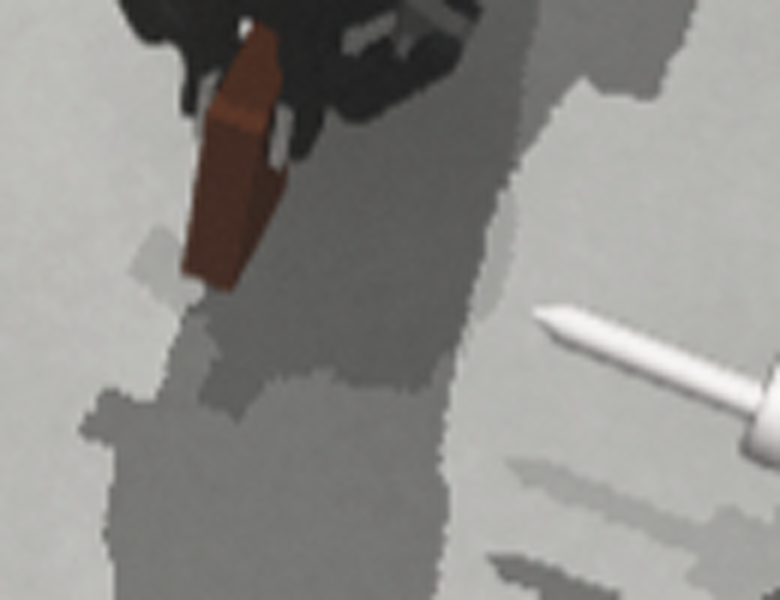

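```bash
cat > stone.py <<'E'
from h import *
import sys
def corners(p,yaw,h=.0648,dx=0):
    a=np.radians(yaw);ex=np.array([np.cos(a),np.sin(a),0]);ey=np.array([-np.sin(a),np.cos(a),0])
    b=np.array(p)-[0,0,h]+ex*dx
    return np.array([b+ex*.025+ey*s*.01+np.array([0,0,z]) for s,z in((-1,0),(1,0),(-1,.1),(1,.1))]+[b-ex*.025+ey*.01])
E
python3 - <<'E'
from stone import *
S=pickle.load(open("scene9.pkl","rb"))
o=(np.array([(183,272),(232,291),(208,108),(265,130)],float)+.5)/6-.5+[340,160]
for dx in(0,.002):
    print((proj(S,corners([.5219,.0463,.1991],-5.1,dx=dx))-[340,160]+.5)*6-.5)
print(proj(S,[[.5305,.1575,.16]])*1, "obs tip",cv2.__version__)
print((proj(S,[[.5305,.1575,.16],[.5365,.2265,.16]])-[340,160]+.5)*6-.5)
E
```

```text
[[176.1086 278.6858]
 [227.8844 299.9927]
 [200.7531 115.6404]
 [256.8829 137.9863]
 [281.7968 195.1028]]
[[173.862  282.9436]
 [225.6756 304.2866]
 [198.3513 120.0858]
 [254.5262 142.4729]
 [279.6877 199.2092]]
[[428.8618 211.9108]] obs tip 4.12.0
[[535.671  313.9647]
 [726.622  390.8002]]
```

Run:
```python
from h import *
print(*rel([.5318,.137,.1985],175),*rel([.529,.107,.1985],175))
```

```text
[-0.0018  0.0913  0.0006] [-0.0192  0.0099 -0.1155] [-0.0017  0.0611  0.0006] [-0.0192  0.0099 -0.1155]
```

Emit:
{"api": "apply_moves", "payload": {"commands": [{"travel": [-0.001,0.015,0],"twist": [0,0,0],"claw": 0.01},{"travel": [-0.002,0.03,0],"twist": [0,0,0],"claw": 0.01},{"travel": [-0.002,0.045,0],"twist": [0,0,0],"claw": 0.01},{"travel": [-0.002,0.055,0],"twist": [0,0,0],"claw": 0.01},{"travel": [-0.002,0.06,0],"twist": [0,0,0],"claw": 0.01},{"travel": [-0.002,0.06,0],"twist": [0,0,0],"claw": 0.01},{"travel": [-0.002,0.06,0],"twist": [0,0,0],"claw": 0.01}]}}

```text
clock: 12.4
position: [0.5289, 0.1066, 0.1991]
tool_rot: [-3.141, -0.0, 3.053]
force: [0.4, -0.7, -1.8]
grip_width: 0.0194
```

Run:
```python
from stone import *
from workcell import bot
f=bot.grab_frame("scene");g=bot.grab_frame("top")
pickle.dump(f,open("scene10.pkl","wb"));pickle.dump(g,open("top10.pkl","wb"))
show();print(*rel([.5318,.137,.1985],175))
s=st()
print((proj(f,corners(s["position"],np.degrees(s["tool_rot"][2])-180,dx=-.0035))-[340,160]+.5)*6-.5)
crop(f,340,160,130,100,6,"pics/s10.png")
crop(g,150,150,180,130,4,"pics/t10.png")
```

```text
12.5 [0.529  0.1064 0.1991] [-179.9851   -0.0015  174.894 ] F [ 0.3578 -1.0691 -2.517 ] w 0.019326152986535436 q [-0.3995  0.4285  0.1215  1.865  -0.0666  0.8521  1.2367]
[-0.0001  0.0307  0.0006] [-0.0149 -0.0015 -0.106 ]
[[335.811  339.6741]
 [388.7224 361.4485]
 [373.9569 179.6869]
 [431.424  202.5986]
 [439.6189 254.0635]]
```

View pics/s10.png

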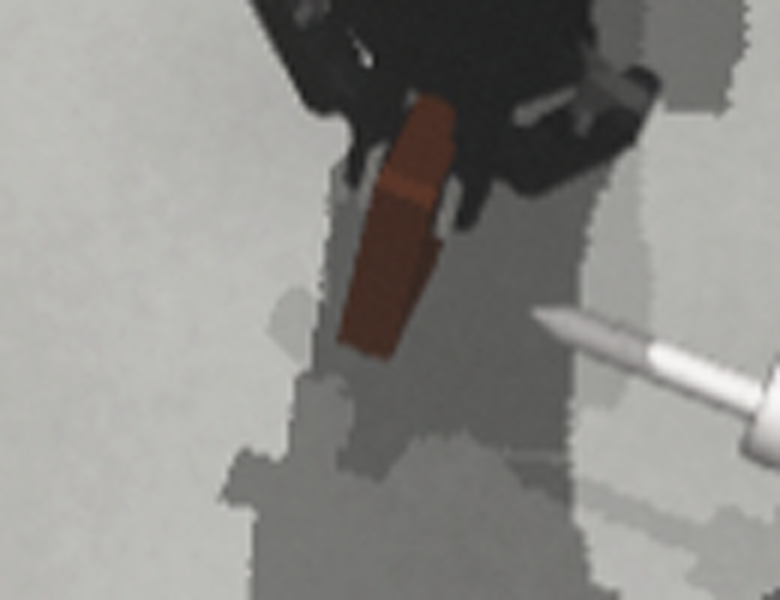

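View pics/t10.png

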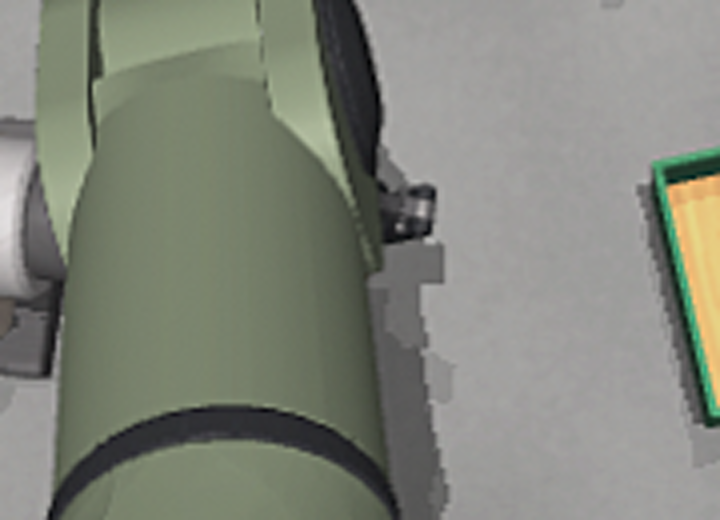

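Stone corners at (338,341), (390,360) and (376,180) match the prediction to within half a pixel. The stone face is about 41 mm from the tip (533,312), so I'll advance 31 mm along the axis.

Emit:
{"api": "apply_moves", "payload": {"commands": [{"travel": [0,0.008,0],"twist": [0,0,0],"claw": 0.01},{"travel": [0,0.016,0],"twist": [0,0,0],"claw": 0.01},{"travel": [0,0.023,0],"twist": [0,0,0],"claw": 0.01},{"travel": [0,0.028,0],"twist": [0,0,0],"claw": 0.01},{"travel": [0,0.031,0],"twist": [0,0,0],"claw": 0.01},{"travel": [0,0.031,0],"twist": [0,0,0],"claw": 0.01},{"travel": [0,0.031,0],"twist": [0,0,0],"claw": 0.01},{"travel": [0,0.031,0],"twist": [0,0,0],"claw": 0.01}]}}

```text
clock: 13.3
position: [0.5317, 0.1376, 0.1991]
tool_rot: [-3.141, -0.0, 3.053]
force: [0.6, -0.8, -2.6]
grip_width: 0.0195
```

Run:
```python
from stone import *
from workcell import bot
f=bot.grab_frame("scene")
show()
s=st();p=s["position"];w=np.degrees(s["tool_rot"][2])-180
print((proj(f,corners(p,w,dx=-.0035))-[380,160]+.5)*7-.5)
a=np.radians(-5);ex=np.array([np.cos(a),np.sin(a),0]);ey=np.array([-np.sin(a),np.cos(a),0])
c=p-.0035*ex
for tip in([.5305,.1575,.16],[.5316,.1567,.1614],[.5307,.1585,.16]):
    d=np.array(tip)-c; print("gap",d@ey-.01,"side",d@ex,"height",tip[2]-(p[2]-.0648))
crop(f,380,160,110,80,7,"pics/s11.png");cv2.imwrite("pics/s11f.png",f["frame"])
```

```text
13.35 [0.5317 0.1376 0.1991] [-179.9932    0.0009  174.9139] F [ 0.7859 -0.1806 -3.2557] w 0.01956520791210855 q [-0.4473  0.4429  0.1162  1.8403 -0.0653  0.8622  1.1823]
[[208.7445 436.238 ]
 [271.1692 461.9145]
 [261.6065 251.6838]
 [329.467  278.7479]
 [328.6379 334.9813]]
gap 0.009724212746503718 side 0.000519615433315101 height 0.025685313000350762
gap 0.00902312830505275 side 0.0016851541954141375 height 0.027085313000350747
gap 0.010737838593144993 side 0.00063169863018577 height 0.025685313000350762
```

View pics/s11.png

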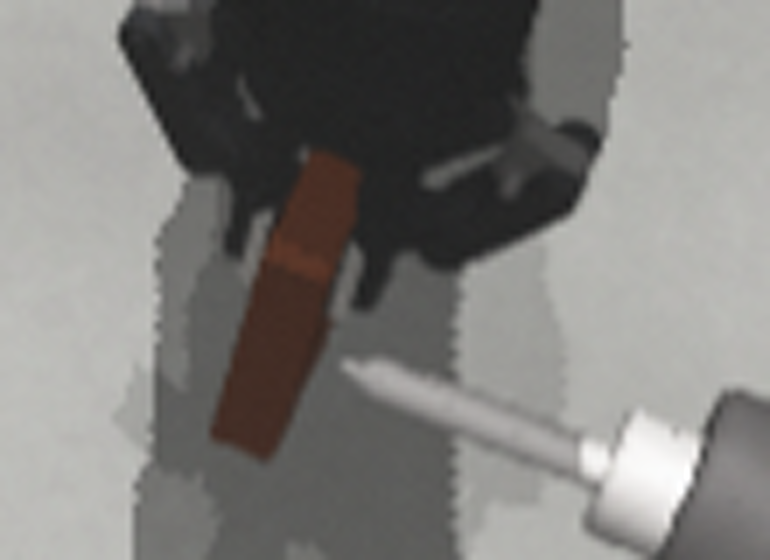

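View pics/s11f.png

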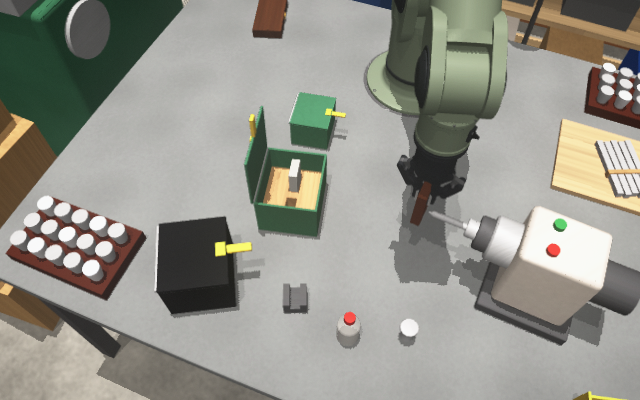

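The stone stands before the spindle point, whose tip is at (343,364) in the crop. Its corners are on prediction, there is a clear gap, the flap is upright, and the grey stone and bystanders are in place. I'm handing in.

Run:
```python
from workcell import bot
print(bot.job_done())
```

```text
the job is handed in; nothing more can be done
None
```

The flap of the larger green case is open and upright, and the brown stone is held in the gripper in front of the spindle's point. The job was handed in at about 13.4 s of the 58 s allowed.

- **Flap:** I pinched the tongue and swung it to about 1.57 rad by the arm's own position. It was still upright in the last picture.
- **Stone at the spindle:** The stone is upright, with a broad face square to the spindle within about 1°. The estimated gap is 9–11 mm, depending on which tip measurement is used. The point is 0.5–1.7 mm off the middle of the width and about 26 mm above the stone's lower end.
- **Surroundings:** The last picture shows the grey stone in its slot and the bottle, collet and V-block where they stood. The spindle was not touched. The tool force at the end was about 3 N, close to the stone's own weight.

**Disagreements:**
- The scene camera showed the stone about 3.5 mm off the tool's centre line along its width. I took that as its real place in the grip and corrected for it.
- In the final position the arm hid the stone from the top camera, so the last check used the scene view only.

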